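Hold a bevelled glass block in the corner jig

ROBOT

A 6-joint arm with a two-finger parallel gripper is mounted at the origin on a cart in front of the work surface, level with it; the furniture and walls round the work are solid. World frame = base frame: x ahead of the robot, y to its left, z up, the work surface at z = 0. Lengths are in m, angles in rad, forces in N, time in s.
With the tool pointing down it reaches from about 0.3 to 0.825 m from the base axis. Payload 5.4 kg.
Tool frame: the origin (TCP) lies midway between the tips of the shut fingers; the grasp point (between the pads) lies 19 mm behind it; z points along the fingers, y is the line along which they close (so a half turn about z gives the same grasp; the last joint's range is limited). The gripper opens to 92 mm and grips with 3 to 60 N. Pads are 20 mm wide; open, the fingers measure 128 mm over their backs; the gripper's body (75 mm by 189 mm) begins 69 mm behind the grasp point.
Start: joints at [1.033, 0.158, 1.597, -0, 1.386, -0.21], TCP at [0.185, 0.544, 0.215] pointing down, gripper open.
Joint ranges: [-2.91, 2.91], [-0.94, 2.29], [0.18, 2.7], [-1.29, 4.43], [0.17, 2.64], [-3, 3]. Speed limits (rad/s): [2.57, 2.57, 3.14, 3.14, 3.14, 3.14].

INTERFACE

Orientations are given as a 3x3 rotation matrix whose columns are the frame's x, y, z axes.
In Python, from plant import manip, kin, sense, read_camera gives the robot as it stands. Calls block until the motion is done:
- manip.move_ptp(position, orientation): joint-space move of the TCP to a pose.
- manip.move_straight(position, feed=0.15, rotation=None): straight line of the TCP; rotation=None keeps the orientation; feed is the mean speed in m/s.
- manip.set_joints(angles): joint-space move.
- manip.gripper_open() and manip.clamp(): open the fingers fully, or close them until they stop; the grip force is fixed at half the most.
- manip.pause(seconds).
- kin.solve_ik(position, orientation): joint angles nearest the present ones, or None.
- sense(): the state.
- read_camera(name): name is "scene" or "top"; returns a dict with "img" (480x640x3 uint8, red, green, blue), "K" (3x3 intrinsics, pixels), "k1" (the pictures are not rectified: a ray, as slopes to the right and down, at radius r is drawn at 1 + k1 r^2 times it, then the intrinsics apply), "T" (4x4, takes a point from camera to world coordinates). Camera axes: x right, y down, z forward; pixel columns grow to the right and rows downward; lengths in m; the calibration is good to about 2 mm. A picture is of the moment at which its call begins. There is no depth.
A pose or a line that the arm cannot do raises manip.Unreachable and nothing moves.
- manip.close_job(): hands the job in; it is judged then, once.
The state is a dict: "time": time; "joint_positions": joint angles; "dq": joint speeds; "joint_efforts": joint torques, N m; "tool_pos": TCP position; "ee_rot": TCP orientation; "contact_force": force on the tool from outside, world axes, zero at the start; "moment": the same for the moment, N m; "width": finger opening in m; "grip_force": force on a finger pad.
Only numpy, scipy, OpenCV 4.12 (cv2) and the standard library are available. Lean on these libraries where they do the work, as an engineer would, in place of code of your own. Each camera call takes 0.05 s, during which the arm holds its last target. There are 200 camera calls.

TASK

Bring the loose bevelled glass block to the corner jig, bevelled face up, one long side flush along the fence and one end up against the stop block, and hold it there with one steady diagonal push, into the fence and down onto the table at once, about 15 N toward the fence and 10 N down. The glass chips: never let it be knocked or pressed with 40 N or more against the fence, the stop block or the table. Finish while still pushing, with the block held still, and leave the other things where they are.

Things in the scene. Friction and masses are not known exactly. Their poses are not given: they have to be found in the camera images.
- glass_block: loose greenish-grey glass block, 44 wide (x) x 90 long (y) x 26 mm high (z up), 0.22 kg, smooth (friction about 0.45 on everything: part of a sideways push is lost to the table). Origin at the centre of its underside. Sides vertical up to 16 mm; above, all four edges are bevelled 10 mm at 45 degrees; flat top 24 x 70 mm. Turned end for end it is the same. Starts in front of the jig
- jig: fixed corner jig on the table, turned a little to either side. Origin at the inside corner where fence and stop block meet, at table height. Its x axis points through the fence (away from the robot), its y axis runs along the fence toward the stop block. The block belongs at x = -22 mm, y = -45 mm in this frame (its centre), its long side parallel to y. Behind the corner lies a 3 mm steel plate
- fence: the jig's rigid aluminium fence bar, 15 mm high, 20 mm thick; same origin and axes as the jig; its inside face is the plane x = 0, from y = +22 mm to y = -160 mm
- stop_block: the jig's rigid aluminium stop block, fixed, 22 x 70 x 18 mm high, standing out from the fence toward the robot (jig x = 0 to -70 mm); its inside face is the plane y = 0 of the jig. Origin at the centre of its underside
- work_table: the rigid work table; its top is at height 0
- foil_roll_copper: copper foil roll, 61 mm across, 7 mm high, to be left alone
- foil_roll_black: black foil roll, 55 mm across, 7 mm high, to be left alone
- nail_tin: round tin of nails, 61 mm across, 22 mm high, to be left alone
- solder_spool: spool of solder, 62 x 92 x 40 mm high, to be left alone
Things that resemble listed ones, but are neither listed nor needed, are in the scene too. Leave any yellow look-alike of the glass_block alone.

How it is judged:
At the end, for the whole second after the job is handed in: For the last second the robot pushes the still block into the fence (over 3 N) and onto the table (over 6 N, its own 2 N included); it lies flat (0.05 rad), bevels up, long side along the fence (0.04 rad), within 2.5 mm of fence and stop block (contact force between glass_block and fence above 3 N and contact force between glass_block and work_table above 6 N and contact force between the fingers and glass_block above 3 N and x of glass_block in the frame of jig between -0.0245 and -0.0195 m and y of glass_block in the frame of jig between -0.0475 and -0.0425 m and angle between the y axis of glass_block and the y axis of jig, either way round below 0.04 rad and angle between glass_block's own z axis and vertical below 0.05 rad and height (world z) of glass_block below 0.003 m and linear speed of glass_block below 0.01 m/s); the arm keeps its last pose, push and grip.
It fails at once if the glass was knocked or pressed against the fence with 40 N or more (contact force between glass_block and fence above 40 N).
It fails at once if the glass was knocked or pressed against the stop block with 40 N or more (contact force between glass_block and stop_block above 40 N).
It fails at once if the glass was knocked or pressed against the table with 40 N or more (contact force between glass_block and work_table above 40 N).
It fails at once if a bystander was moved by more than 30 mm (distance of any of foil_roll_copper, foil_roll_black, nail_tin, solder_spool from where it was at the start of the episode above 0.03 m).
It also fails if it takes over 67 s, if anything falls off the work surface, if the arm or the gripper's body presses on something with over 40 N, if the wrist force passes 120 N, or if a joint passes its speed limit or range.

## Working session

There is one attempt and no reset: what is moved stays moved. The work goes in short steps, each a Python script; the robot and the scene stay as the last script left them, time stands still between calls to the robot, and variables do not carry over. Pictures are saved under pics/ and viewed, at most 10 in all, crops included, and the job is handed in when it is done.

```bash
ls; mkdir -p pics; python3 - <<'E'
from plant import manip,kin,sense,read_camera
import cv2,numpy as np
s=sense();print({k:np.round(v,3) for k,v in s.items()})
for n in("scene","top"):
    c=read_camera(n);cv2.imwrite(f"pics/{n}0.png",c["img"][:,:,::-1]);print(n,c["K"],c["k1"],np.round(c["T"],3))
E
```

```text
pics
{'time': np.float64(0.0), 'joint_positions': array([ 1.033,  0.159,  1.598, -0.   ,  1.386, -0.21 ]), 'dq': array([-0.001, -0.001,  0.002, -0.001,  0.001,  0.002]), 'joint_efforts': array([ 1.0000e-03, -3.8556e+01, -3.2211e+01,  7.0000e-02,  3.8000e-02,
       -0.0000e+00]), 'tool_pos': array([0.185, 0.544, 0.214]), 'ee_rot': array([[-0.947,  0.322, -0.001],
       [ 0.322,  0.947, -0.002],
       [ 0.   , -0.002, -1.   ]]), 'contact_force': array([0.767, 0.737, 0.65 ]), 'moment': array([-0.016, -0.013,  0.019]), 'grip_force': np.float64(0.0), 'width': np.float64(0.092)}
scene [[540.02126799   0.         322.88177622]
 [  0.         540.02126799 240.25036259]
 [  0.           0.           1.        ]] -0.08590767985750812 [[-0.84  -0.314  0.443 -0.192]
 [-0.543  0.457 -0.705  1.209]
 [ 0.018 -0.832 -0.554  0.634]
 [ 0.     0.     0.     1.   ]]
top [[505.39724445   0.         318.92529707]
 [  0.         505.39724445 239.04766268]
 [  0.           0.           1.        ]] -0.11575116854571428 [[ 0.024 -0.993  0.116  0.402]
 [-1.    -0.024  0.008 -0.054]
 [-0.006 -0.117 -0.993  1.034]
 [ 0.     0.     0.     1.   ]]
```

View pics/scene0.png

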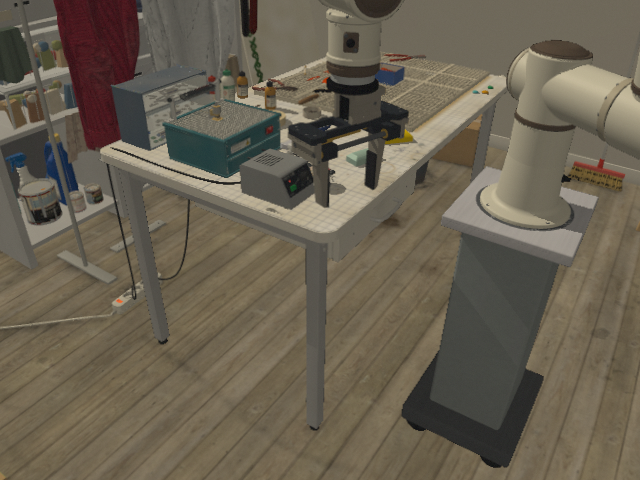

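View pics/top0.png

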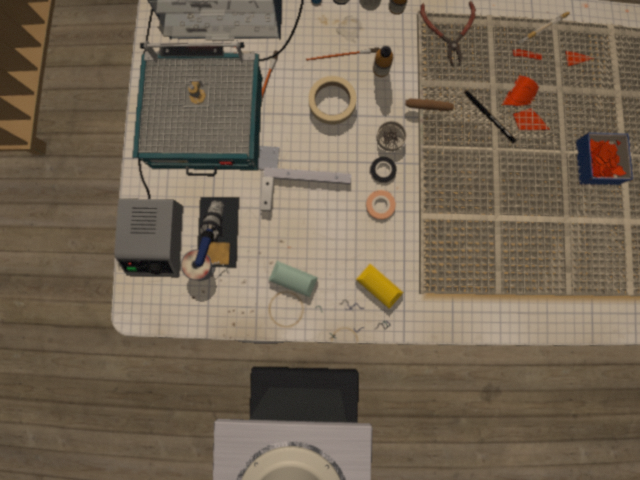

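The top view shows two block candidates: the greenish block at (293,280) and the yellow look-alike at (380,286). I choose the greenish one. The fence is at (312,178) and the stop block at (267,193). The copper roll is at (380,205), the black roll at (383,169), the tin at (391,137) and the spool near (197,263). In the scene view the gripper hides the block, so I'll move the arm aside and take close crops.

```bash
cat > h.py <<'E'
from plant import manip,kin,sense,read_camera
import cv2,numpy as np
def ray(c,uv):
    K=c["K"];D=np.array([c["k1"],0,0,0,0.])
    p=cv2.undistortPoints(np.array([[uv]],float),K,D)[0,0]
    d=c["T"][:3,:3]@np.array([p[0],p[1],1]);return c["T"][:3,3],d
def onz(c,uv,z):
    o,d=ray(c,uv);return o+d*(z-o[2])/d[2]
def tri(c1,u1,c2,u2):
    o1,d1=ray(c1,u1);o2,d2=ray(c2,u2)
    A=np.stack([d1,-d2],1);t=np.linalg.lstsq(A,o2-o1,rcond=None)[0]
    a,b=o1+t[0]*d1,o2+t[1]*d2;return (a+b)/2,np.linalg.norm(a-b)
def proj(c,P):
    P=np.atleast_2d(P);Ti=np.linalg.inv(c["T"])
    return cv2.projectPoints(P,cv2.Rodrigues(Ti[:3,:3])[0],Ti[:3,3],c["K"],np.array([c["k1"],0,0,0,0.]))[0][:,0]
def down(a): # tool y axis (closing line) at world angle a, pointing down
    y=np.array([np.cos(a),np.sin(a),0]);z=np.array([0,0,-1.]);return np.stack([np.cross(y,z),y,z],1)
E
python3 - <<'E'
from h import *
import pickle
manip.move_ptp([0.33,-0.33,0.30],down(1.57-0.79))
print(sense()["time"],sense()["joint_positions"])
C={n:read_camera(n) for n in("scene","top")};pickle.dump(C,open("C.pkl","wb"))
t=cv2.resize(C["top"]["img"][140:320,240:420],None,fx=3.3,fy=3.3,interpolation=cv2.INTER_CUBIC)
print(proj(C["scene"],[[.3,.05,0],[.5,.05,0],[.5,0,0]]))
cv2.imwrite("pics/top1.png",t[:,:,::-1]);cv2.imwrite("pics/sc1.png",cv2.resize(C["scene"]["img"][40:220,240:480],None,fx=3.3,fy=3.3,interpolation=cv2.INTER_CUBIC)[:,:,::-1])
E
```

```text
3.2167 [-1.04417228e+00 -1.75266506e-01  1.76157539e+00  1.65802332e-04
  1.55540075e+00 -1.82514337e+00]
[[402.45959934 179.37892141]
 [336.37693971 160.05912677]
 [345.73837242 153.80621259]]
```

View pics/top1.png

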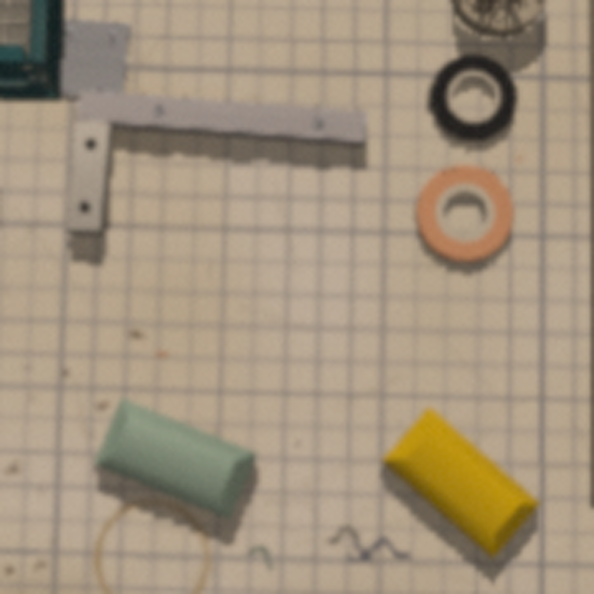

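View pics/sc1.png

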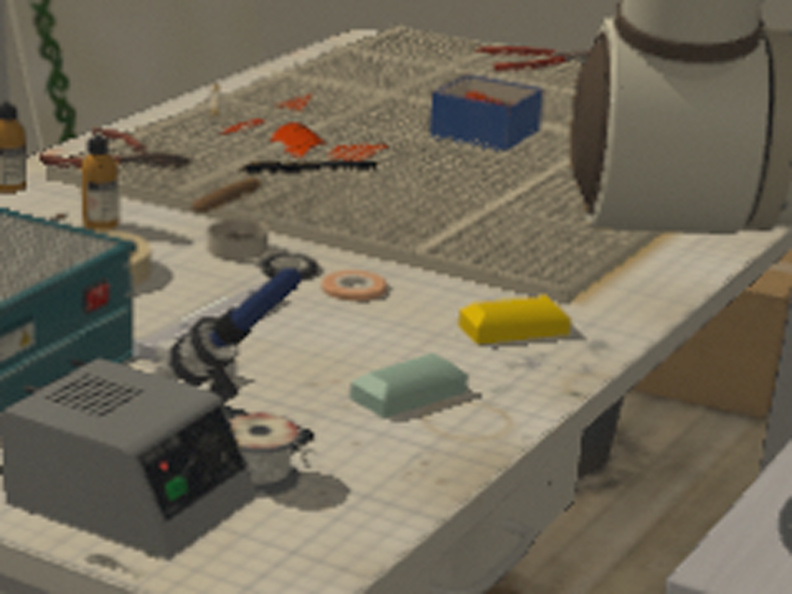

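The crops show the greenish block flat with its bevels up, outlined in the top crop at about (97–255, 400–518), with the yellow one separate at about (385–537, 410–555). The L-shaped jig is clear: the inside edge of the fence runs from (115,125) to (364,143) and the inside edge of the stop is near x≈108. Next I'll fit the poses.

```bash
cat > fit.py <<'E'
from h import *
import pickle
from scipy.optimize import minimize
V=np.array([[sx*a,sy*b,z] for a,b,z in((.022,.045,0),(.022,.045,.016),(.012,.035,.026)) for sx in(1,-1) for sy in(1,-1)])
def place(p): 
    c,s=np.cos(p[3]),np.sin(p[3]);return V@np.array([[c,-s,0],[s,c,0],[0,0,1]]).T+p[:3]
def gmask(c,box,cond):
    im=c["img"].astype(int);m=np.zeros(im.shape[:2],np.uint8);u0,v0,u1,v1=box
    m[v0:v1,u0:u1]=cond(im[v0:v1,u0:u1]);m=cv2.morphologyEx(m,cv2.MORPH_OPEN,np.ones((2,2),np.uint8))
    n,l,s,_=cv2.connectedComponentsWithStats(m);return (l==1+s[1:,4].argmax()).astype(np.uint8)
green=lambda i:(i[...,1]-i[...,0]>6).astype(np.uint8)
def moments_hull(c,P):
    h=cv2.convexHull(proj(c,P).astype(np.float32));return h
def fitblock(views,p0):
    ms=[(c,gmask(c,b,green)) for c,b in views]
    def cost(q):
        p=p0+q*[.001,.001,.001,.02];r=0
        for c,m in ms:
            f=np.zeros((480*4,640*4),np.uint8);h=moments_hull(c,place(p))
            cv2.fillConvexPoly(f,np.round(((h+.5)*4-.5)*16).astype(int),1,shift=4)
            r+=np.abs(cv2.resize(f*255,(640,480),interpolation=cv2.INTER_AREA)/255.-m).sum()
        return r
    o=minimize(cost,np.zeros(4),method="Nelder-Mead",options=dict(initial_simplex=np.vstack([np.zeros(4),np.eye(4)*5]),maxiter=250))
    return p0+o.x*[.001,.001,.001,.02],o.fun,[int(m.sum()) for _,m in ms]
E
python3 - <<'E'
from fit import *
C=pickle.load(open("C.pkl","rb"));t,s=C["top"],C["scene"]
f=lambda u,v:(240+u/3.3,140+v/3.3)
b0=onz(t,f(176,458),.013);d=onz(t,f(255,455),.016)-onz(t,f(125,400),.016)
p0=np.array([b0[0],b0[1],0,np.arctan2(-d[0],d[1])]);print(p0)
print(fitblock([(t,(260,255,325,305)),(s,(342,142,387,172))],p0))
for z in(.015,.0):
  print(z,[np.round(onz(t,f(*q),z),4) for q in((115,125),(364,143),(108,150),(103,230))])
# fence/stop grey segmentation
im=t["img"].astype(int);rb=im[...,0]-im[...,2]
for u in range(275,350,12): print(u,rb[165:192,u],im[165:192,u,1])
for v in range(190,212,5): print(v,rb[v,256:282],im[v,256:282,1])
E
```

```text
[0.44029971 0.00473626 0.         2.76663539]
(array([ 4.39312010e-01,  3.39812395e-03, -2.78789406e-03,  2.81981045e+00]), np.float64(237.40392156862745), [793, 416])
0.015 [array([0.6472, 0.0492, 0.015 ]), array([ 0.6392, -0.1068,  0.015 ]), array([0.6311, 0.053 , 0.015 ]), array([0.5803, 0.0543, 0.015 ])]
0.0 [array([0.6508, 0.0507, 0.    ]), array([ 0.6427, -0.1076,  0.    ]), array([0.6344, 0.0546, 0.    ]), array([0.5829, 0.0558, 0.    ])]
275 [12 10 14 18 20 20 21 20 21 21 19 17 13 14 19 24 23 26 25 26 33 41 40 39
 37 40 42] [129 130 132 138 141 145 145 143 143 141 138 123  95  77  82  90  91  91
  96 103 125 152 154 152 151 156 161]
287 [44 45 44 37 28 21 18 15 13 14 16 18 17 12 16 23 25 25 28 26 25 26 33 37
 36 39 41] [163 164 164 160 150 145 137 125 124 127 130 136 118  88  76  87  96  96
  95  96  96 105 125 150 153 157 163]
299 [38 40 40 39 32 23 19 18 20 20 20 20 20 17 12 16 22 23 22 20 23 26 33 35
 34 35 38] [161 160 158 159 157 150 146 144 142 140 139 139 138 117  86  79  86  93
  93  94  93 100 125 148 151 153 158]
311 [39 40 40 39 38 31 23 20 20 19 18 19 18 18 16 12 
[... 1002 characters left out ...]
 42 41 37
 36 41] [169 168 164 156 143 144 148 151 149 150 150 149 150 151 146 124 105 133
 160 165 165 166 162 152 153 162]
200 [37 38 37 32 28 29 27 28 27 22 26 27 27 27 23 21 22 34 40 42 42 41 39 36
 36 40] [166 167 162 151 145 144 148 145 136 130 135 144 147 145 130 108 102 134
 157 162 163 162 157 151 154 162]
205 [39 39 35 31 27 26 26 27 26 25 26 27 26 26 22 21 26 35 43 44 44 43 40 37
 40 44] [166 166 159 147 140 142 142 139 137 136 137 140 143 140 119  94 103 137
 158 165 166 163 159 153 155 163]
210 [40 38 34 28 24 21 18 18 16 18 16 17 19 18 16 23 33 36 39 39 38 38 35 34
 34 39] [166 164 158 138 121 103  91  86  85  89  88  89  88  88  82  97 131 156
 162 164 164 162 155 151 155 160]
```

```bash
python3 - <<'E'
from fit import *
C=pickle.load(open("C.pkl","rb"));t,s=C["top"],C["scene"]
us=np.array([275,299,323,347]);P=np.array([onz(t,(u,179.2+(u-311)/12),.015)[:2] for u in us])
ss=np.array([onz(t,q,.018)[:2] for q in((271.4,190),(271,195),(270.4,200),(269.8,205))])
yd=P[0]-P[-1];yd/=np.linalg.norm(yd);xd=np.array([yd[1],-yd[0]])
sd=ss[0]-ss[-1];print("jig ang",np.arctan2(xd[1],xd[0]),"stop ang",np.arctan2(sd[1],sd[0]))
# corner
x0=(P@xd).mean();y0=(ss@yd).mean();cor=xd*x0+yd*y0;print("corner",cor,P@xd-x0,ss@yd-y0)
for c,(a,b,c1,d) in((t,(265,258,322,302)),(s,(342,142,387,172))):
  i=c["img"].astype(int);
  for v in range(b,d,4): print(v,(i[v,a:c1:2,1]-i[v,a:c1:2,0]))
E
```

```text
jig ang -0.06253248405152077 stop ang -0.06743616835307567
corner [0.6509438  0.05315484] [ 3.30034386e-05 -3.30750914e-05 -3.29317859e-05  3.30034386e-05] [ 2.65365559e-05 -1.97707899e-04 -9.50962710e-06  1.80680970e-04]
258 [-15 -14 -15 -16 -16 -15 -14 -15 -14 -15 -16 -15 -15 -17 -15 -15 -13 -16
 -16 -16 -15 -14 -16 -15 -16 -16 -15 -16 -16]
262 [-17 -14 -19 -20 -20 -10   9   5  -5 -13 -16 -16 -18 -18 -18 -18 -16 -19
 -20 -18 -16 -17 -16 -19 -18 -17 -17 -18 -18]
266 [-16 -14 -17 -17  -9   6  10  11  12  12  10   9   5  -6 -14 -17 -15 -19
 -18 -17 -17 -17 -19 -18 -20 -16 -19 -17 -19]
270 [-17 -16 -17 -14   5  11  11  12  12  11  10  11  11  11  12   9   9   4
  -5 -14 -14 -17 -18 -18 -18 -15 -16 -18 -18]
274 [-15 -16 -14   0  11  12  10  10  11  10  10  13  11  11  11  11  10  11
  11  11  10   7   1  -7 -15 -16 -18 -18 -19]
278 [-16 -14   0   9   9   7  10   9   9  11  12  10  11  10  10  10  10  11
  11  11  10  11  11  11   9  10  -7 -15 -17]
282 [-17 -16 -11  -8   0   5   8   8   9   9   8  11   9   9  10  10  10   9
  10   8  10  10  11   8   8   2 -11 -18 -16]
286 [-16 -14 -13 
[... 566 characters left out ...]
26 -21]
146 [-11 -10  -9 -10 -12 -10 -10  -8 -10 -10 -10 -10  -9  -8  -9 -10 -11 -11
  -9  -8  -9 -11  -9]
150 [-11 -10  -9 -10 -10 -11 -10 -10  -5  12  17  17  16  15  14  14  16  13
  -8 -10 -10  -8  -9]
154 [-12 -10 -11  -2  16  15  15  15  14  14  13  14  13  13  11  11  12  10
   9  10  -8 -10  -9]
158 [-11 -11   4  12  14  16  15  15  13  12  11  12   8  10  10  11   9  10
   9  10  -4 -11  -9]
162 [ -9 -13  -9  -3  11  12  13  11  11   7   9  12  11   9   1  -9  -9  -6
  -8 -13 -15 -12 -13]
166 [-12 -10 -10 -11 -10  -9  -7   3  -3  -5  -5  -7  -5 -14 -13 -10 -11 -11
 -10  -9 -10 -11  -9]
170 [-10 -10 -10  -8  -8  -9 -10  -9  -7 -10  -9  -9  -9  -8 -12 -14 -12 -10
 -10  -9 -12 -10  -8]
```

```bash
sed -i 's/i\[...,0\]>6/i[...,0]>-2/' fit.py; python3 - <<'E'
from fit import *
C=pickle.load(open("C.pkl","rb"));t,s=C["top"],C["scene"]
p0=np.array([.4403,.0047,0,2.767])
T=(t,(260,255,325,305));S=(s,(342,142,387,172))
for v in([T,S],[T],[S]): print(fitblock(v,p0))
c=p0
E
```

```text
(array([ 4.38635813e-01,  3.76437914e-03, -2.35861974e-03,  2.77988194e+00]), np.float64(67.13725490196079), [954, 461])
(array([ 0.43850421,  0.00388361, -0.00294412,  2.7746404 ]), np.float64(42.68235294117647), [954])
(array([ 4.36119616e-01,  6.81487197e-03, -4.76369686e-04,  2.78539704e+00]), np.float64(20.737254901960785), [461])
```

```bash
python3 - <<'E'
from h import *
a=-0.364
for k in (0,np.pi):
    q=kin.solve_ik([.4386,.0038,.12],down(a+k));print(q)
R=down(a) if abs((kin.solve_ik([.4386,.0038,.12],down(a)))[5])<abs((kin.solve_ik([.4386,.0038,.12],down(a+np.pi)))[5]) else down(a+np.pi)
manip.move_ptp([.4386,.0038,.12],R)
manip.move_straight([.4386,.0038,.03],feed=.1)
print(sense()["contact_force"])
manip.move_straight([.4386,.0038,.004],feed=.03)
s=sense();print(s["tool_pos"],s["contact_force"],s["time"])
manip.clamp();s=sense();print(s["width"],s["grip_force"],s["contact_force"],s["time"])
manip.move_straight([.4386,.0038,.045],feed=.06)
s=sense();print(s["width"],s["grip_force"],s["contact_force"],s["time"])
t=read_camera("scene");cv2.imwrite("pics/g1.png",cv2.resize(t["img"][70:220,270:470],None,fx=3.5,fy=3.5)[:,:,::-1])
E
```

```text
[-2.68220172e-01 -1.06785796e-01  2.06312472e+00 -4.44089210e-16
  1.18525373e+00  9.57798277e-02]
NoneTraceback (most recent call last):
  File "<stdin>", line 5, in <module>
TypeError: 'NoneType' object is not subscriptable
```

```bash
python3 - <<'E'
from h import *
R=down(-0.364)
manip.move_ptp([.4386,.0038,.12],R)
manip.move_straight([.4386,.0038,.03],feed=.1)
print(sense()["contact_force"])
manip.move_straight([.4386,.0038,.004],feed=.03)
s=sense();print(s["tool_pos"],s["contact_force"],s["time"])
manip.clamp();s=sense();print(s["width"],s["grip_force"],s["contact_force"],s["time"])
manip.move_straight([.4386,.0038,.045],feed=.06)
s=sense();print(s["width"],s["grip_force"],s["contact_force"],s["time"])
t=read_camera("scene");cv2.imwrite("pics/g1.png",cv2.resize(t["img"][70:220,270:470],None,fx=3.5,fy=3.5)[:,:,::-1])
E
```

```text
[ 0.06015385  0.11951511 -0.16002315]
[0.4387905  0.00376364 0.00415181] [0.03479847 0.22811588 1.08352001] 7.0583
0.04376188813810223 29.999576022382826 [ 0.83173193  0.66716092 -0.50032711] 7.8417
0.04339765366084362 29.999106063041836 [ 1.0000976   0.04118545 -3.18268883] 8.675
```

View pics/g1.png

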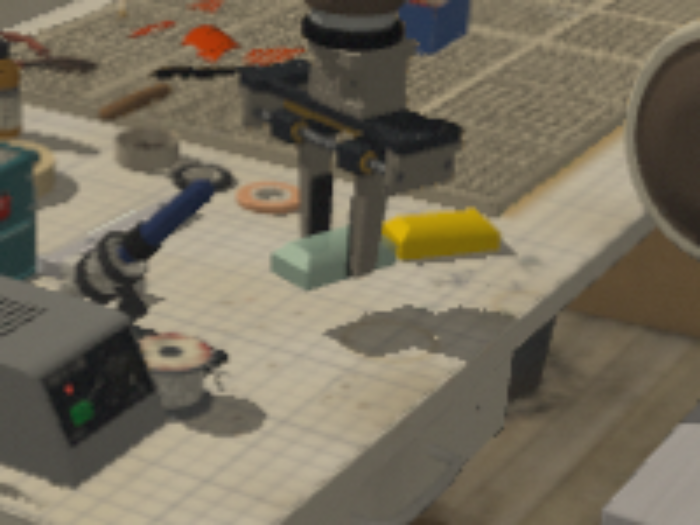

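The picture shows the block held level and lifted, at about (335,255), and the yellow one untouched at about (440,232). Next I'll carry it to the jig, lower it and slide it gently against the stop.

```bash
cat >> h.py <<'E'
J=-0.0635;XD=np.array([np.cos(J),np.sin(J),0]);YD=np.array([-np.sin(J),np.cos(J),0]);COR=np.array([.6509,.0532,0])
def jw(x,y,z): return COR+x*XD+y*YD+np.array([0,0,z])
def F(b=0):
    f=np.array(sense()["contact_force"])-b;return np.array([f@XD,f@YD,f[2]])
E
python3 - <<'E'
from h import *
R=down(J)
manip.move_straight(jw(-.072,-.059,.045),feed=.12,rotation=R)
manip.move_straight(jw(-.072,-.059,.0065),feed=.05)
manip.pause(.2);b=np.array(sense()["contact_force"]);z=.0065
while z>.0015:
    z-=.0007;manip.move_straight(jw(-.072,-.059,z),feed=.02);f=F(b);print(round(z,4),f.round(2))
    if f[2]>2.5:break
b=np.array(sense()["contact_force"]);y=-.059
while y<-.040:
    y+=.001;manip.move_straight(jw(-.072,y,z),feed=.015);f=F(b)
    if f[1]<-6 :break
    if f[1]<-2:print(y,f.round(2))
print(y,f,z,sense()["time"],sense()["tool_pos"])
E
```

```text
0.0058 [ 1.01  0.7  -1.26]
0.0051 [ 1.36  0.58 -2.24]
0.0044 [ 1.48  1.01 -1.  ]
0.0037 [-0.74  0.54  2.84]
-0.055999999999999994 [ 2.52 -2.35  1.26]
-0.05499999999999999 [ 1.82 -2.94  3.59]
-0.05399999999999999 [ 1.2  -2.62  4.54]
-0.05299999999999999 [ 1.86 -3.37  3.9 ]
-0.05099999999999999 [ 1.42 -3.2   3.61]
-0.04999999999999999 [ 0.91 -3.22  4.27]
-0.04899999999999999 [ 0.95 -4.01  4.39]
-0.04799999999999999 [ 0.69516974 -7.60387553  4.74932665] 0.0036999999999999993 14.8833 [0.57632998 0.00856763 0.00408891]
```

```bash
cat >> h.py <<'E'
def tilt(sgn,th=np.pi/4):
    z=np.cos(th)*XD+np.array([0,0,-np.sin(th)]);y=sgn*YD;return np.stack([np.cross(y,z),y,z],1)
E
python3 - <<'E'
from h import *
import pickle
b=np.array(sense()["contact_force"])
manip.gripper_open();print(F(b))
manip.move_straight(jw(-.072,-.048,.12),feed=.12)
for s in(1,-1):
    print(s,kin.solve_ik(jw(-.13,-.045,.06),tilt(s)),kin.solve_ik(jw(-.03,-.045,.021),tilt(s)))
ok=[s for s in(1,-1) if kin.solve_ik(jw(-.13,-.045,.06),tilt(s)) is not None]
s=min(ok,key=lambda s:np.abs(kin.solve_ik(jw(-.13,-.045,.06),tilt(s))-sense()["joint_positions"]).max())
manip.clamp()
manip.move_ptp(jw(-.16,-.045,.12),tilt(s));print(s,sense()["time"])
C={n:read_camera(n) for n in("scene","top")};pickle.dump(C,open("C2.pkl","wb"))
im=np.vstack([cv2.resize(C["top"]["img"][140:290,220:420],(600,450)),])
cv2.imwrite("pics/p2.png",im[:,:,::-1])
cv2.imwrite("pics/s2.png",cv2.resize(C["scene"]["img"][50:230,230:430],(660,594))[:,:,::-1])
E
```

```text
[-0.09893029  6.63133552 -5.54730241]
1 None None
-1 [-0.31602208 -0.21438704  2.53058473  1.26797425  0.18616369  0.12734918] None
-1 19.1333
```

View pics/p2.png

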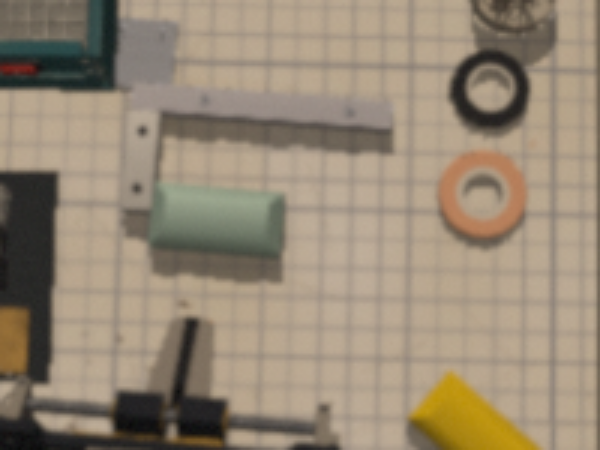

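View pics/s2.png

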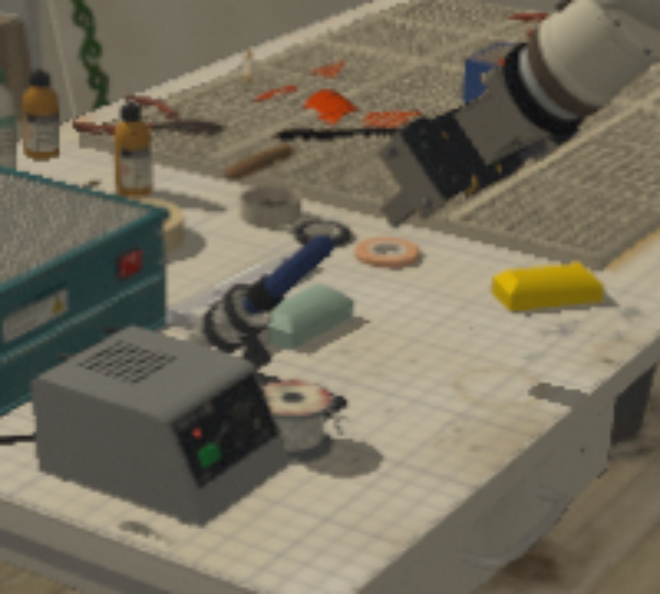

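The top view shows the block at (215,220), parallel to the fence with its left end against the stop. The scene view confirms it lies flat, and nothing else has moved. A 45° tilt isn't reachable at the final pose, so I'll check steeper tilts.

```bash
python3 - <<'E'
from h import *
for th in range(45,95,5):
    r=[]
    for s in(1,-1):
        for x in(-.10,-.03):
            q=kin.solve_ik(jw(x,-.045,.021),tilt(s,np.radians(th)));r.append(None if q is None else q.round(2))
    print(th,r)
from fit import *
C=pickle.load(open("C2.pkl","rb"))
p,f,m=fitblock([(C["top"],(265,195,322,230))],np.array([.577,.012,0,J]));p[2]=0
print(p,f,"jig xy",(p[:3]-COR)@XD,(p[:3]-COR)@YD,p[3]-J)
E
```

```text
45 [array([-0.29,  0.03,  2.44,  2.11,  0.19,  2.43]), None, array([-0.29,  0.03,  2.44,  2.11,  0.19, -0.71]), None]
50 [None, None, None, None]
55 [array([-0.26,  0.02,  2.33,  0.54,  0.22, -2.27]), array([-0.23,  0.19,  2.14,  0.43,  0.23, -2.13]), array([-0.26,  0.02,  2.33,  0.54,  0.22,  0.87]), array([-0.23,  0.19,  2.14,  0.43,  0.23,  1.01])]
60 [array([-0.25,  0.04,  2.26,  0.29,  0.33, -2.01]), array([-0.22,  0.21,  2.07,  0.23,  0.35, -1.92]), array([-0.25,  0.04,  2.26,  0.29,  0.33,  1.14]), array([-0.22,  0.21,  2.07,  0.23,  0.35,  1.22])]
65 [array([-0.24,  0.07,  2.2 ,  0.17,  0.45, -1.88]), array([-0.21,  0.24,  2.  ,  0.14,  0.47, -1.83]), array([-0.24,  0.07,  2.2 ,  0.17,  0.45,  1.26]), array([-0.21,  0.24,  2.  ,  0.14,  0.47,  1.31])]
70 [array([-0.23,  0.11,  2.12,  0.1 ,  0.56, -1.81]), array([-0.2 ,  0.27,  1.93,  0.09,  0.59, -1.77]), array([-0.23,  0.11,  2.12,  0.1 ,  0.56,  1.33]), array([-0.2 ,  0.27,  1.93,  0.09,  0.59,  1.37])]
75 [array([-0.22,  0.16,  2.05,  0.06,  0.68, -1.77]), array([-0.2 ,  0.32,  1.85,  0.05,  0.71, -1.74]), array([-0.22,  0.16,  2.05,  0.06,  0.68,  1.37]), array([-0.2 ,  0.32,  1.85,  0.05,  0.71,  1.4 ])]
80 [array([-0.21,  0.21,  1.97,  0.04,  0.79, -1.74]), array([-0.19,  0.37,  1.77,  0.03,  0.83, -1.72]), array([-0.21,  0.21,  1.97,  0.04,  0.79,  1.4 ]), array([-0.19,  0.37,  1.77,  0.03,  0.83,  1.43])]
85 [array([-0.2 ,  0.27,  1.89,  0.02,  0.89, -1.72]), array([-0.18,  0.42,  1.69,  0.01,  0.94, -1.7 ]), array([-0.2 ,  0.27,  1.89,  0.02,  0.89,  1.42]), array([-0.18,  0.42,  1.69,  0.01,  0.94,  1.44])]
90 [array([-0.19,  0.33,  1.81, -0.  ,  1.  , -1.7 ]), array([-0.18,  0.48,  1.61, -0.  ,  1.06, -1.69]), array([-0.19,  0.33,  1.81, -0.  ,  1.  ,  1.44]), array([-0.18,  0.48,  1.61, -0.  ,  1.06,  1.46])]
[ 0.57318056  0.01011821  0.         -0.06576031] 59.937254901960785 jig xy -0.07482894352794957 -0.04792683184262063 -0.002260306604191617
```

```bash
python3 - <<'E'
from h import *
R=tilt(-1,np.radians(65));Y=-.0455
manip.move_ptp(jw(-.135,Y,.06),R)
manip.move_straight(jw(-.118,Y,.017),feed=.08)
manip.pause(.3);b=np.array(sense()["contact_force"]);np.save("b.npy",b);print(b,F(b))
x=-.118
while x<-.040:
    x+=.003 if x<-.058 else .0007
    manip.move_straight(jw(x,Y,.017),feed=.03 if x<-.058 else .015);f=F(b)
    p=sense()["tool_pos"]-COR;print(round(x,4),f.round(2),round(p@XD,4),round(p[2],4))
    if f[0]<-9 or f[2]>15:break
print(sense()["time"])
E
```

```text
[-0.14884985 -0.47208111  1.15142322] [0. 0. 0.]
-0.115 [ 0.19  0.22 -1.55] -0.1147 0.0172
-0.112 [-0.07  1.12 -1.58] -0.1118 0.017
-0.109 [ 1.34  0.73 -1.99] -0.1088 0.0171
-0.106 [ 0.78  1.45 -0.98] -0.1058 0.0171
-0.103 [-0.36  0.03 -1.08] -0.1028 0.017
-0.1 [ 0.72  0.34 -1.28] -0.0998 0.0171
-0.097 [ 0.06  0.67 -1.32] -0.0969 0.017
-0.094 [ 0.3   0.8  -1.21] -0.0937 0.0171
-0.091 [-0.56  0.5   0.26] -0.0907 0.0172
-0.088 [ 0.1  -0.11 -0.3 ] -0.0877 0.0171
-0.085 [ 0.26  0.51 -0.34] -0.0847 0.0171
-0.082 [-0.13  0.58 -1.19] -0.0818 0.017
-0.079 [-0.11  0.45 -0.41] -0.0787 0.017
-0.076 [-0.26 -0.22 -0.29] -0.0757 0.0171
-0.073 [-0.47  0.12 -0.43] -0.0727 0.0171
-0.07 [-0.42  0.87 -0.85] -0.0698 0.0171
-0.067 [-0.22  1.2  -1.52] -0.0668 0.017
-0.064 [ 0.64  0.56 -1.59] -0.0638 0.017
-0.061 [ 0.4   0.65 -0.45] -0.0608 0.017
-0.058 [-0.62  0.72 -0.89] -0.0579 0.017
-0.0573 [-1.75  1.03  0.92] -0.0574 0.0169
-0.0566 [-1.61  0.67 -1.05] -0.0566 0.017
-0.0559 [-1.44  0.99 -0.04] -0.0559 0.017
-0.0552 [-0.62 -0.13 -0.09] -0.0552 0.017
-0.0545 [-0.67  1.1  -1.1 ] -0.0545 0.017
-0.0538 [-1.59  0.35 -2.22] -0.0537 0.017
-0.0531 [-1.57  0.66 -0.6 ] -0.053 0.017
-0.0524 [-0.97  0.6  -0.32] -0.0523 0.017
-0.0517 [-1.63  0.15 -1.11] -0.0516 0.017
-0.051 [-0.85 -0.32 -0.44] -0.0509 0.017
-0.0503 [-1.26  0.42 -0.36] -0.0502 0.017
-0.0496 [ 0.39  0.22 -1.47] -0.0496 0.017
-0.0489 [-0.45  0.84 -0.78] -0.0488 0.017
-0.0482 [-2.1   0.29 -0.22] -0.0481 0.017
-0.0475 [-2.59  0.5   1.57] -0.0477 0.0169
-0.0468 [-6.02 -0.83  4.06] -0.0475 0.0167
-0.0461 [-11.73  -2.1    8.34] -0.0474 0.0166
30.2
```

```bash
python3 - <<'E'
from h import *
b=np.load("b.npy")
manip.move_straight(jw(-.0457,-.0455,.017),feed=.015);manip.pause(.4)
print([F(b).round(1) for _ in (manip.pause(.1),manip.pause(.1),manip.pause(.1))],sense()["time"],sense()["moment"])
t=read_camera("top");np.save("t3.npy",t["img"])
cv2.imwrite("pics/p3.png",cv2.resize(t["img"][150:240,240:360],(800,600),interpolation=cv2.INTER_CUBIC)[:,:,::-1])
E
```

```text
[array([-13.7,  -2.4,  10.5]), array([-13.7,  -2.4,  10.5]), array([-13.7,  -2.4,  10.5])] 31.15 [-0.32533456  1.65755173 -0.2031222 ]
```

View pics/p3.png

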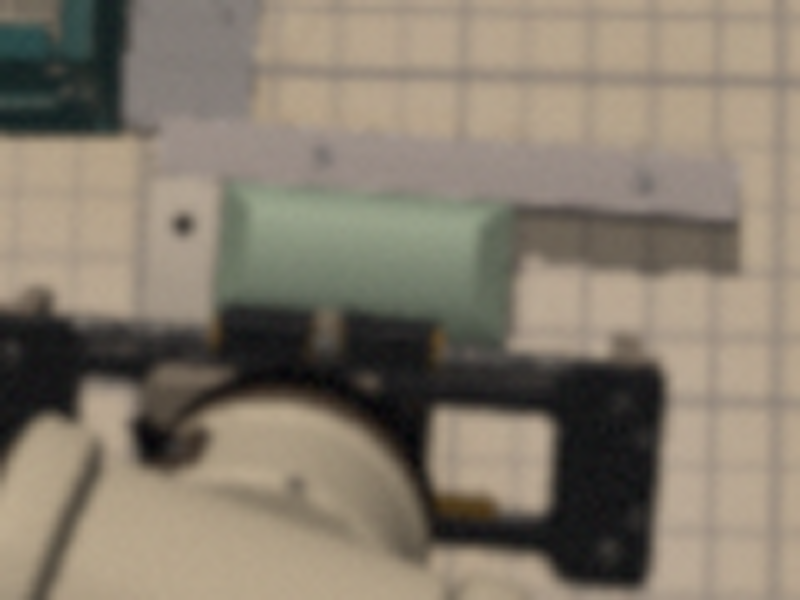

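```bash
python3 - <<'E'
from h import *
import pickle
C=pickle.load(open("C2.pkl","rb"));t=C["top"];a=np.load("t3.npy");c1=pickle.load(open("C.pkl","rb"))["top"]["img"]
print("pred right end u,v",proj(t,[jw(-.005,-.09,.016),jw(-.03,-.09,.016)]),"left",proj(t,[jw(-.03,0,.016),jw(-.03,0,.018)]))
for v in(183,186,189,192):
    i=a[v].astype(int);g=i[:,1]-i[:,0];print(v,"L",g[266:284],i[266:284,1],"R",g[310:322])
for v in(205,208,211,216,219):
    i=t["img"][v].astype(int);g=i[:,1]-i[:,0];print("prev",v,"L",g[264:280],i[264:280,1],"R",g[308:320])
E
```

```text
pred right end u,v [[316.11337692 181.93758959]
 [315.0350764  193.79651241]] left [[271.481972   190.12827151]
 [271.38615893 189.92155859]]
183 L [ -8  -7  -8 -12 -12 -13  -8   1   8  11  11  10   9   9   9  10  10   8] [ 95  67  96 134 157 155 141 121 114 116 123 139 152 155 154 157 157 157] R [ 10  12  10   8   8   6   3  -3  -8  -8 -10 -10]
186 L [-13 -14 -13 -13 -13 -12  -6   3  10   9   8  10  10   8  10   9   9  10] [154 150 154 155 155 151 132 115 113 115 122 134 142 141 144 145 145 144] R [ 10   8   8   8   6   6   0  -6  -8  -9 -10 -10]
189 L [-14 -14 -14 -13 -13 -11  -3   6   9  10   9   9  10  10  10  10  10   8] [156 156 155 155 152 142 124 118 115 118 120 128 131 131 131 131 134 133] R [  9  10   7   8   6   7   0  -9 -12 -15 -15 -12]
192 L [-12 -12 -13 -14 -12  -7   0   8   7  10   9   8   8  10  10   9   9  10] [152 152 151 150 148 133 117 115 115 116 116 118 117 119 119 118 120 121] R [  8   9   7   9   7   3  -2 -11 -15 -17 -16 -16]
prev 205 L [-13 -11 -12 -12 -12 -10  -4   3   9  10   9  11   9  10  10   9] [138 137 138 145 146 143 130 115 116 119 132 150 163 167 167 166] R [ 10  10   9   9   7   4  -2 -12 -16 -15 -15 -17]
prev 208 L [-11 -11 -11 -12 -12  -9  -3   6  11  10  10  10  10   9   9   9] [138 139 138 139 138 134 125 115 116 119 129 142 151 153 153 154] R [ 11   9   7   8   8   7   0 -10 -14 -14 -16 -15]
prev 211 L [-9 -8 -9 -8 -6 -4  3  8 11  9  9  9 10  9 11 10] [ 87  88  87  84  84  88 104 115 119 121 128 136 141 141 143 143] R [  9   8   8  10   8   6  -2 -12 -15 -15 -14 -15]
prev 216 L [-10 -11 -10 -10  -9   1   5  10   7  10   8  11  10   9  11   9] [ 98  96  96  97  93 100 111 115 114 116 116 117 118 118 121 120] R [  8   9   8   9   7   4  -5 -13 -14 -15 -16 -18]
prev 219 L [-15 -14 -13 -11  -8   1   7  10   8   6   7   9   7   7   9   8] [134 133 121 109 103 104 109 103  96  92  93  94  94  94  95  97] R [  9   9   7   7   5   1  -6 -14 -17 -16 -15 -16]
```

The block is flush with the fence. The transition from stop to glass at crop x≈218 suggests at most about 1 mm gap at the end. There's time left, so I'll seat the end gently and then re-apply the diagonal push.

```bash
python3 - <<'E'
from h import *
R=tilt(-1,np.radians(65));D=down(J-np.pi/2);Y=-.0455
manip.move_straight(jw(-.062,Y,.019),feed=.04)
manip.move_straight(jw(-.075,Y,.06),feed=.12)
manip.move_ptp(jw(-.026,-.128,.05),D)
manip.move_straight(jw(-.026,-.128,.009),feed=.06)
manip.pause(.2);b=np.array(sense()["contact_force"]);y=-.128
while y<-.100:
    y+=.002 if y<-.117 else .0007
    manip.move_straight(jw(-.026,y,.009),feed=.02);f=F(b)
    if y>-.117: print(round(y,4),f.round(2))
    if f[1]<-6:break
print(sense()["time"])
manip.move_straight(jw(-.026,y-.012,.009),feed=.05)
manip.move_straight(jw(-.026,y-.012,.06),feed=.12)
manip.move_ptp(jw(-.075,Y,.06),R)
manip.move_straight(jw(-.062,Y,.017),feed=.08)
manip.pause(.3);b=np.array(sense()["contact_force"]);np.save("b.npy",b)
x=-.052;manip.move_straight(jw(x,Y,.017),feed=.03)
while x<-.043:
    x+=.0006;manip.move_straight(jw(x,Y,.017),feed=.015);f=F(b)
    if f[0]<-2:print(round(x,4),f.round(2))
    if f[0]<-12.5 or f[2]>12:break
manip.pause(.3);print(F(b),sense()["time"])
t=read_camera("top");a=t["img"]
for v in(183,186,189,192):
    i=a[v].astype(int);g=i[:,1]-i[:,0];print(v,"L",g[266:284],"R",g[310:322])
E
```

```text
-0.116 [-0.15  0.27  0.18]
-0.1153 [ 0.79 -0.81 -0.11]
-0.1146 [0.29 0.49 0.37]
-0.1139 [-0.07  0.43  0.08]
-0.1132 [0.62 0.98 0.29]
-0.1125 [ 0.6   0.18 -0.24]
-0.1118 [0.07 0.72 0.89]
-0.1111 [0.04 0.96 0.19]
-0.1104 [ 0.23 -0.47  0.32]
-0.1097 [ 0.86 -0.07  0.52]
-0.109 [ 0.03 -0.02  0.24]
-0.1083 [ 0.44 -0.16  1.61]
-0.1076 [0.35 0.35 0.23]
-0.1069 [0.64 0.44 0.41]
-0.1062 [1.25 0.44 0.4 ]
-0.1055 [ 0.31  0.5  -0.15]
-0.1048 [ 1.3  -0.35  0.06]
-0.1041 [0.35 0.22 0.72]
-0.1034 [ 0.2  -0.85  1.04]
-0.1027 [ 0.49 -4.95 -1.09]
-0.102 [ 0.61 -6.05 -0.61]
40.4
-0.0472 [-4.78 -1.13  2.42]
-0.0466 [-10.12  -1.09   5.81]
-0.046 [-13.27  -2.57   8.58]
[-12.94290812  -0.89925959   9.05886615] 46.2667
183 L [ -8  -4  -7 -12 -13 -13  -7   3  10  10  11   9   9  10  10  11  10  10] R [ 11  10   9   9   9   6   2  -3  -8  -9 -11  -9]
186 L [-13 -14 -13 -14 -13 -12  -7   5  10  11  10  10  10   9  10  11   9   9] R [ 10  10   7   7   7   6   1  -5  -7 -10 -10 -10]
189 L [-13 -14 -15 -13 -13  -9  -2   6  11   9  10   8  11  10  10  10  10   8] R [ 11   8   7   8   7   5  -3 -10 -14 -14 -14 -13]
192 L [-13 -13 -13 -12 -12  -7   2   8  10   9   8   9   9   9  10   9   8   9] R [  8   8   8   8   7   4  -6 -13 -16 -17 -16 -17]
```

```bash
python3 - <<'E'
from h import *
b=np.load("b.npy")
manip.move_straight(jw(-.0457,-.0455,.0169),feed=.015);manip.pause(.8)
print(F(b),np.abs(sense()["dq"]).max(),sense()["time"])
print(manip.close_job())
E
```

```text
[-16.58575758  -2.83342183  11.84372969] 0.001976127220618649 47.3667
the job is handed in; nothing more can be done
None
```

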